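# Gauge the plunger channels of three press rings and sort out the misfits

## Robot

A 7-joint arm with a two-finger parallel gripper is mounted at the origin on the work surface. World frame = base frame: x ahead of the robot, y to its left, z up, the work surface at z = 0. Lengths are in mm, angles in rad, forces in N, time in s.
With the tool pointing down it reaches from about 400 to 875 mm from the base axis. Payload 4.4 kg.
Tool frame: the origin (TCP) lies midway between the tips of the shut fingers; the grasp point (between the pads) lies 19 mm behind it; z points along the fingers, y is the direction in which the jaws open and shut (so a half turn about z gives the same grasp; the last joint's range is limited). The gripper opens to 85 mm and grips with 20 to 120 N. Pads are 22 mm wide; open, the fingers measure 114 mm over their backs; the gripper's body (76 mm by 85 mm) begins 54 mm behind the grasp point. The pads swing forward as they close: fully open they stand 13 mm farther back than shut.
Start: joints at [-1.387, 0.628, 0.038, 1.517, -0.027, 0.996, -0.02], TCP at [160.661, 629.846, 231.313] pointing down, gripper open.
Joint ranges: [-3.06, 3.06], [-0.37, 2.12], [-1.25, 1.32], [0.18, 2.47], [-1.1, 4.24], [0.23, 1.98], [-2.94, 2.94]. Speed limits (rad/s): [2.57, 2.57, 3.14, 3.14, 3.14, 3.14, 3.14].

## Interface

Orientations are given as [roll, pitch, yaw] about the fixed x, y, z axes, in that order (R = Rz(yaw) Ry(pitch) Rx(roll)).
In Python, from cell import * gives the robot as it stands. The module is installed in compiled form; this text tells all that it offers.
- The arm moves only by the tool move_arm, never from a script. Its argument "series" is a list of rows, each a list of 2 entries, a list of its own where there are three numbers: the shift along the tool's x, y, z in m, then the turn about the tool's z in rad. In form: [[[x, y, z], yaw], ...]. A call has 1 to 5 rows; each row is the pose to reach, as a shift and turn from the pose measured when the call began, along the tool's axes at that moment; what a row does not reach only later rows make up. A row lasts 1/8 s, in which the tool goes at most 62.5 mm and 10.7 degrees, less where a joint would pass 70% of its speed; a pose out of reach is approached as far as the arm can. A call with a gripper value outside its range is refused whole. "claw" is the opening, from 0 (shut) to 1 (fully open), set as the call begins (left out, the last holds). The fingers move at their own pace and stop on an object; the grip force is fixed at half the most. Time passes only in rows, so rows that repeat a pose let the fingers close. It gives the time, the measured TCP pose, the force and the opening at its end, in the units of the state.
- read_state(): the state, without advancing time (a new reading comes with each control period).
- get_image(name): name is "scene" or "top" or "wrist"; returns the picture (420x560x3 uint8, blue, green, red); there is no depth.
- camera_model(name): a dict with "fov_y" (degrees; the focal length in pixels is half the picture's height over the tangent of half this angle, whatever the lens; pixels are square), "cx", "cy" (the principal point, pixels), "pose" (4x4, takes a point from camera to world coordinates); the wrist camera has in their place "tool_from_camera" (4x4, takes a point from camera to tool coordinates, whose origin is the TCP and whose axes are the flange's). Camera axes: x right, y down, z forward; pixel columns grow to the right and rows downward; lengths in mm; the calibration is good to about 2 mm. A picture is of the moment at which its call begins: read the wrist's pose just before it. camera_model takes no time and is no camera call.
- finish_job(): hands the job in, once; it reports no verdict.
The state is a dict: "clock": time; "qpos": joint angles; "qd": joint speeds; "tau": joint torques, N m; "eef_pos": TCP position; "tool_rot": TCP orientation; "force": force on the tool from outside, world axes, zero at the start; "torque": the same for the moment, N m; "width": finger opening in mm.
Only numpy, scipy, OpenCV 4.12 (cv2) and the standard library are available. Lean on these libraries where they do the work, as an engineer would, in place of code of your own. Each camera call takes 0.05 s, during which the arm holds its last target. There are 200 camera calls.

## Task

Take the stepped pin gauge from its stand and try it in the plunger channels of the three press rings to find the one that fits: its thin go end enters fully and its thicker no-go step does not. Leave the gauge standing let go in that ring, where the ring is, and put the other two rings upright in the red reject tray. Work gently by feel: never press the gauge down on a ring with more than about 35 N, keep gauge and rings upright, and do not disturb the other things on the bench.

Things in the scene. Friction and masses are not known exactly. Their poses are not given: they have to be found in the camera images.
- gauge_grip (a point): stepped pin gauge, upright, 80 mm long, 90 g, round: this is the middle of its dark handle, 15 mm in diameter, 46 mm long; z up. Below: red collar, 24 mm in diameter (23 to 27 mm below this point), no-go step, 15 mm in diameter (27 to 41 mm below), go end, 12 mm in diameter (41 to 57 mm below, where the tip is). Tip and step begin with a cone 2 mm long (9 to 12 and 12 to 15 mm)
- gauge: the gauge; origin at its tip, z up. In the right ring it enters till the foot of the step rests on the channel's rim, tip about 17 mm below the ring's top; in the tight one only about 1 mm, the tip's cone; in the wide one go end and step both enter, to the collar (30 mm), though the step may first catch on its rim, off-centre, until the gauge is shifted a little
- stand_top (a point): centre of the top of the gauge's fixed stand, a black block 66 x 66 mm and 44 mm tall on a rubber foot 84 mm square; the gauge stands in its 19 mm hole, collar on the block, to be drawn straight up (30 mm)
- ring_a_mid (a point): one of three press rings that look alike: an upright steel sleeve 54 mm in diameter and 50 mm tall, loose on a flat mat, filled to the rim with pink investment (about 0.3 kg in all), to be gripped round the sleeve. A round blind channel 38 mm deep opens in the middle of its top (within 1 mm). This point is on its axis, half-way up; z is up
- ring_b_mid (a point): one of three press rings that look alike: an upright steel sleeve 54 mm in diameter and 50 mm tall, loose on a flat mat, filled to the rim with pink investment (about 0.3 kg in all), to be gripped round the sleeve. A round blind channel 38 mm deep opens in the middle of its top (within 1 mm). This point is on its axis, half-way up; z is up
- ring_c_mid (a point): one of three press rings that look alike: an upright steel sleeve 54 mm in diameter and 50 mm tall, loose on a flat mat, filled to the rim with pink investment (about 0.3 kg in all), to be gripped round the sleeve. A round blind channel 38 mm deep opens in the middle of its top (within 1 mm). This point is on its axis, half-way up; z is up
- ring_a: the sleeve of ring a; origin in the middle of its foot, z up. One ring's channel is 10.2 mm wide (too tight), one 13.4 mm (right), one 16.8 mm (too wide); which is which changes every time and has nothing to do with the names
- ring_b: the sleeve of ring b; origin in the middle of its foot, z up. One ring's channel is 10.2 mm wide (too tight), one 13.4 mm (right), one 16.8 mm (too wide); which is which changes every time and has nothing to do with the names
- ring_c: the sleeve of ring c; origin in the middle of its foot, z up. One ring's channel is 10.2 mm wide (too tight), one 13.4 mm (right), one 16.8 mm (too wide); which is which changes every time and has nothing to do with the names
- tray_in (a point): middle of the inner floor (4 mm above the bench) of the fixed red reject tray, 152 (x) by 222 (y) mm inside, walls 4 mm thick and 22 mm above the bench; it holds two rings side by side along y, for example 50 mm to either side of this point
- mat: the flat blue-green silicone work mat on which the rings stand, 340 x 355 mm, 3 mm thick, fixed to the bench; origin in the middle of its underside
- wax_knife: a bystander, to be left alone: thin wax knife with a wooden handle lying flat, 153 mm long, 9 mm thick
- bottle: a bystander, to be left alone: pale clear bottle with a white cap, 34 mm in diameter, 88 mm tall
- jar: a bystander, to be left alone: clear jar with a green cap, 52 mm in diameter, 45 mm tall
- model: a bystander, to be left alone: plaster model of a jaw, 58 x 64 mm, 34 mm tall
- bowl: a bystander, to be left alone: blue-green mixing bowl, 116 mm in diameter, 60 mm tall
Not all that is in view belongs to the job. What is shaped like the ring_b but purple is not meant.

How it is judged:
By the outcome, as a careful person would: the job done as asked, in the order asked, and still so for the second after the job is handed in, with the robot touching nothing.
It also fails if it takes over 70 s, if anything falls off the work surface, if the arm or the gripper's body presses on something with over 40 N, if the wrist force passes 120 N, or if a joint passes its speed limit or range.

## Working session

There is one attempt and no reset: what is moved stays moved. The work goes in short steps, Python scripts to look and compute and a tool call to move; the robot and the scene stay as the last step left them, time stands still between calls to the robot, and variables do not carry over. Pictures are saved under pics/ and viewed, about 8 in all and at most 12, crops included, and the job is handed in when it is done.

Besides the shell and the picture viewer there is one more tool, called after "Call:" by a JSON object that holds its "method" and its "body". move_arm: Moves the arm, as the interface text tells. Its arguments: {"type":"object","properties":{"series":{"type":"array"},"claw":{"type":"number"}},"required":["series"]}

```bash
mkdir -p pics; python3 - <<'E'
from cell import *
import cv2
s=read_state();print({k:s[k] for k in ('clock','eef_pos','tool_rot','force','width')})
for n in('scene','top','wrist'):
    cv2.imwrite(f'pics/{n}0.png',get_image(n)); print(n,camera_model(n))
E
```

```text
{'clock': 0.0, 'eef_pos': array([160.51302365, 629.2306117 , 230.41180177]), 'tool_rot': array([-3.13973312e+00,  3.23754226e-05,  2.89179364e+00]), 'force': array([ 0.38832166, -0.61483847,  0.24712253]), 'width': 85.69246135975075}
scene {'fov_y': 51.77189428346702, 'cx': 284.441948556105, 'cy': 210.63481647443436, 'pose': array([[-4.65451642e-01,  6.60914446e-01, -5.88682312e-01,
         1.25142071e+03],
       [ 8.84937297e-01,  3.59175393e-01, -2.96443953e-01,
         4.26101688e+02],
       [ 1.55161096e-02, -6.58927258e-01, -7.52046620e-01,
         8.63820131e+02],
       [ 0.00000000e+00,  0.00000000e+00,  0.00000000e+00,
         1.00000000e+00]])}
top {'fov_y': 46.51165903825081, 'cx': 280.5039130421845, 'cy': 212.77720400322403, 'pose': array([[-1.88401970e-02, -9.93362484e-01,  1.13472565e-01,
         4.87213250e+02],
       [-9.99822053e-01,  1.88266609e-02, -1.19099934e-03,
         1.04296797e+02],
       [-9.53215440e-04, -1.13474811e-01, -9.93540416e-01,
         1.30632633e+03],
       [ 0.00000000e+00,  0.00000000e+00,  0.00000000e+00,
         1.00000000e+00]])}
wrist {'fov_y': 70.96362349641473, 'cx': 277.9876159878195, 'cy': 213.43570293742192, 'tool_from_camera': array([[ 1.72456812e-03, -9.60490668e-01, -2.78306851e-01,
         7.07995831e+01],
       [ 9.99998494e-01,  1.71062693e-03,  2.92929590e-04,
        -6.79830458e-01],
       [ 1.94723057e-04, -2.78306937e-01,  9.60492171e-01,
        -1.42072009e+02],
       [ 0.00000000e+00,  0.00000000e+00,  0.00000000e+00,
         1.00000000e+00]])}
```

View pics/top0.png

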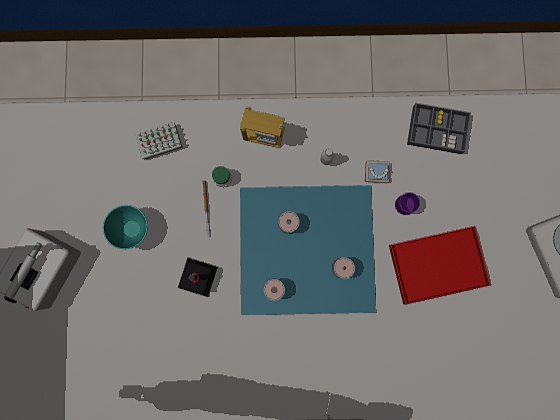

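View pics/scene0.png

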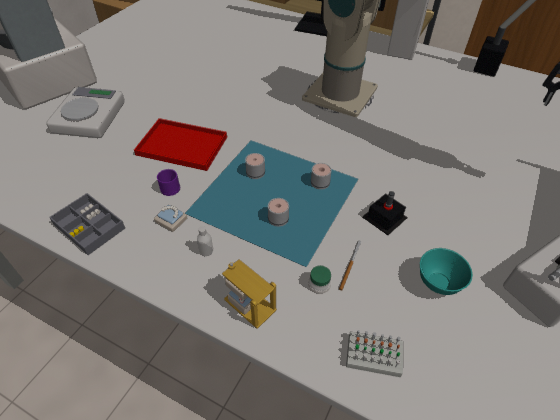

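Top view: rings at px (289,222), (344,268) and (275,290) on the mat. The stand with the gauge is at (198,277), the red tray at (440,265), and the purple decoy at (407,204), which I will avoid. The scene view agrees.

```bash
cat > h.py <<'E'
from cell import *
import cv2, numpy as np
from scipy.spatial.transform import Rotation as Ro
def Rt(s): return Ro.from_euler('xyz',s['tool_rot']).as_matrix()
def cam(n,s=None,shape=(420,560)):
    m=camera_model(n); f=210/np.tan(np.radians(m['fov_y']/2))
    if n=='wrist':
        T=np.eye(4);T[:3,:3]=Rt(s);T[:3,3]=s['eef_pos'];P=T@m['tool_from_camera']
    else: P=m['pose']
    return f,m['cx'],m['cy'],P
def pt(n,u,v,z,s=None):
    f,cx,cy,P=cam(n,s); d=P[:3,:3]@np.array([(u-cx)/f,(v-cy)/f,1]);o=P[:3,3]
    return o+d*(z-o[2])/d[2]
def px(n,X,s=None):
    f,cx,cy,P=cam(n,s); c=P[:3,:3].T@(np.array(X)-P[:3,3]); return c[:2]/c[2]*f+[cx,cy]
def shift(X,s=None,off=(0,0,0)):
    "tool shift in m to bring the TCP to X"
    s=s or read_state(); return np.round(Rt(s).T@(np.array(X,float)-s['eef_pos'])/1000,4)
def blobs(mask,amin,amax=1e9):
    n,l,st,c=cv2.connectedComponentsWithStats(mask.astype(np.uint8))
    return [(c[i],st[i]) for i in range(1,n) if amin<=st[i,4]<=amax]
E
python3 - <<'E'
from h import *
i=cv2.imread('pics/top0.png'); b,g,r=[i[...,k].astype(int) for k in range(3)]
for name,p in(('rings',(r>g+20)&(r>150)&(g>110)&(b>100)),('red',(r>100)&(g<60)&(b<60)),('purple',(b>g+40)&(r>g+15)&(b<200))):
    for c,st in blobs(p,8):
        if c[1]<100: continue
        z={'rings':53,'red':48 if st[4]<200 else 13,'purple':50}[name]
        print(name,c.round(1),st,pt('top',*c,z).round(1))
m=((r>100)&(g<60)&(b<60)).astype(np.uint8); cs,_=cv2.findContours(m,0,2); c=max(cs,key=cv2.contourArea)
print([pt('top',*q,22).round(0)[:2] for q in cv2.boxPoints(cv2.minAreaRect(c))])
d=((r<60)&(g<60)&(b<60)).astype(np.uint8); d[:250]=0;d[310:]=0;d[:,:170]=0;d[:,225:]=0
q=cv2.minAreaRect(np.argwhere(d)[:,::-1].astype(np.float32)); print(q,pt('top',*q[0],44))
i=cv2.imread('pics/scene0.png'); b,g,r=[i[...,k].astype(int) for k in range(3)]
for name,p in(('rings',(r>g+20)&(r>150)&(g>110)&(b>100)),('red',(r>100)&(g<60)&(b<60))):
    for c,st in blobs(p,15):
        if 120<c[1]<330: print('scene',name,c.round(1),st,pt('scene',*c,{'rings':53,'red':46}[name] if st[4]<1000 else 13).round(1))
w=cv2.imread('pics/wrist0.png');t=cv2.imread('pics/top0.png')
cv2.imwrite('pics/crop1.png',np.hstack([cv2.resize(t[200:320,170:390],None,fx=2.3,fy=2.3,interpolation=2)[:276,:506],cv2.resize(w,(280,210)) if 0 else cv2.resize(w,(294,276))]))
E
```

```text
rings [281.1 224.5] [280 221   4   8   8] [600.  101.8  53. ]
rings [273.4 291.2] [265 282  18  17  57] [430.5 124.7  53. ]
rings [273.6 289.8] [269 285  10  10  30] [434.1 123.9  53. ]
red [439.6 264.1] [ 393  227   93   74 4602] [ 491.1 -313.2   13. ]
red [442.4 276.4] [391 226 100  79 239] [ 458.9 -318.9   13. ]
purple [408.9 203.7] [397 193  23  21 167] [ 648.2 -230.5   50. ]
purple [397.2 207.4] [395 201   8  13  20] [ 639.1 -199.7   50. ]
[array([ 546., -191.]), array([ 589., -403.]), array([ 439., -427.]), array([ 397., -218.])]
((197.52627563476562, 276.9174499511719), (31.706436157226562, 31.749752044677734), 17.650123596191406) [470.04032632 318.45793836  44.        ]
scene rings [254.5 159.1] [247 154  16  11 132] [487.8 -55.2  53. ]
scene rings [321.1 169.1] [313 164  17  11 124] [435.8 124.1  53. ]
scene rings [278.  205.4] [269 199  19  14 174] [608.9  84.1  53. ]
scene red [181.3 143.8] [ 134  119   93   51 2373] [ 497.1 -306.1   13. ]
scene red [388.8 207.2] [384 205   9   5  17] [474.2 331.5  46. ]
```

View pics/crop1.png

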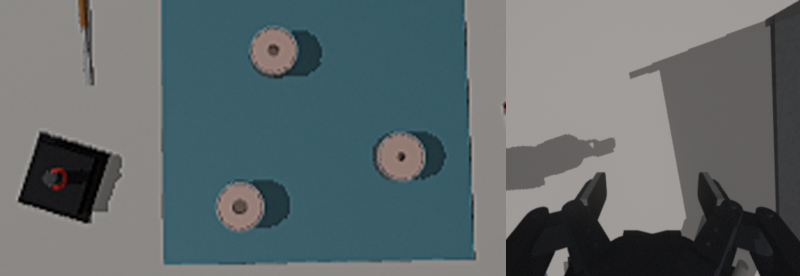

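Close crop: the gauge has a red collar in the black block at crop (57,178). The three pink rings have visibly different channel sizes, and there is nothing else pink on the mat. Next I fly over the stand.

```bash
python3 - <<'E'
from h import *
print(shift([472,322,200]))
for u,v in((289,222),(344,268),(275,290)): print(pt('top',u,v,53).round(0))
E
```

```text
[-0.3778 -0.2208  0.0309]
[606.  81.  53.]
[486. -56.  53.]
[434. 120.  53.]
```

Call:
{"method": "move_arm", "body": {"series": [[[-0.054, -0.0315, 0.0044], 0], [[-0.108, -0.063, 0.009], 0], [[-0.162, -0.0945, 0.0132], 0], [[-0.216, -0.126, 0.018], 0], [[-0.27, -0.158, 0.022], 0]], "claw": 1}}

```text
clock: 0.78
eef_pos: [383.3, 408.9, 208.7]
tool_rot: [-3.14, 0.0, 2.892]
force: [1.4, 0.4, -0.4]
width: 85.4
```

Call:
{"method": "move_arm", "body": {"series": [[[-0.054, -0.0315, 0.0044], 0], [[-0.108, -0.063, 0.009], 0], [[-0.108, -0.063, 0.009], 0]]}}

```text
clock: 1.15
eef_pos: [476.7, 314.9, 199.3]
tool_rot: [-3.137, 0.003, 2.882]
force: [-0.4, 0.4, -0.7]
width: 85.7
```

```bash
cat > look.py <<'E'
from h import *
import sys
def look(name):
    s=read_state(); i=get_image('wrist'); cv2.imwrite(f'pics/{name}.png',i)
    print('t',round(s['clock'],2),s['eef_pos'].round(1),s['tool_rot'].round(4),s['force'].round(1),'w',round(s['width'],1)); return s,i
E
python3 - <<'E'
from look import *
s,i=look('w1')
E
```

```text
t 1.15 [476.7 314.9 199.3] [-3.1370e+00  2.7000e-03  2.8815e+00] [-0.4  0.4 -0.7] w 85.7
```

View pics/w1.png

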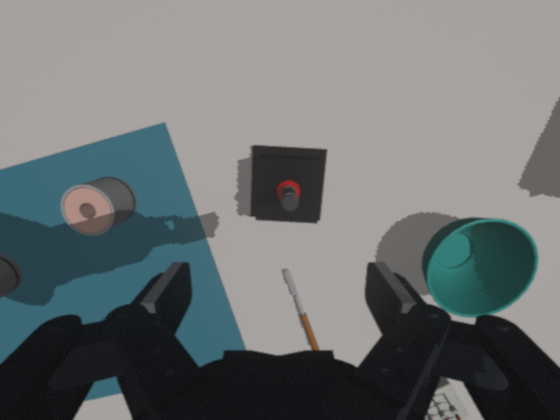

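Wrist view: the gauge's red collar is at (288,188) and its handle top at about (290,201). The bowl, at (478,265), is well to the right.

```bash
python3 - <<'E'
from h import *
s=read_state(); i=cv2.imread('pics/w1.png'); b,g,r=[i[...,k].astype(int) for k in range(3)]
m=(r>90)&(g<70)&(b<70)
ys,xs=np.nonzero(m); print('red',xs.min(),xs.max(),ys.min(),ys.max())
f,cx,cy,P=cam('wrist',s); 
best=pt('wrist',(xs.min()+xs.max())/2,ys.min(),48,s); best2=pt('wrist',(xs.min()+xs.max())/2,ys.max(),48,s)
print('collar edge pts',best,best2,'width mm',np.linalg.norm(pt('wrist',xs.min(),188,48,s)-pt('wrist',xs.max()+1,188,48,s)))
# handle top: lighter gray disc on black
gr=cv2.cvtColor(i,6); print(gr[186:214:2,278:304:2])
print('handle top',pt('wrist',290,201,94,s))
E
```

```text
red 278 459 180 419
collar edge pts [477.00008464 409.98772724  48.        ] [786.62553281 357.2624077   48.        ] width mm 183.74149882488283
[[54 64 56 61 73 81 78 75 75 73 66 44 43]
 [59 56 55 55 52 45 50 66 85 75 70 49 42]
 [51 54 50 43 44 46 47 49 64 83 72 57 42]
 [54 58 48 42 50 61 64 57 57 78 72 54 43]
 [56 54 45 54 74 66 67 69 74 71 72 50 43]
 [50 52 52 56 60 65 66 66 69 78 69 46 43]
 [44 52 52 60 66 66 69 69 69 69 66 44 43]
 [41 48 60 66 68 68 67 69 70 70 65 45 44]
 [42 47 58 66 68 68 68 69 69 69 59 44 43]
 [42 45 57 67 68 68 68 69 68 68 54 46 45]
 [45 44 54 65 68 69 69 68 68 64 48 45 44]
 [44 45 47 60 69 68 67 68 67 53 44 43 45]
 [44 46 44 44 54 62 64 59 53 43 44 46 44]
 [47 44 45 46 46 46 46 45 44 46 46 45 45]]
handle top [466.93957655 329.68773533  94.        ]
```

```bash
python3 - <<'E'
from h import *
s=read_state()
print(pt('wrist',290,201.2,94,s),pt('wrist',289,191.7,48,s))
print('hover', shift([467.5,329.5,130]),'down',shift([467.5,329.5,56]))
E
```

```text
[467.11210589 329.64501855  94.        ] [468.62411488 329.92814123  48.        ]
hover [0.0097 0.0096 0.0693] down [0.0098 0.0098 0.1433]
```

Call:
{"method": "move_arm", "body": {"series": [[[0.0094, 0.0098, 0.03], 0], [[0.0094, 0.0098, 0.065], 0], [[0.0094, 0.0098, 0.1], 0], [[0.0094, 0.0098, 0.13], 0], [[0.0094, 0.0098, 0.1435], 0]]}}

```text
clock: 1.82
eef_pos: [465.7, 330.4, 54.2]
tool_rot: [-3.137, -0.002, 2.888]
force: [-0.3, 0.5, 0.7]
width: 85.4
```

```bash
python3 - <<'E'
from look import *
s,i=look('w2'); print(shift([468,329.8,56]))
E
```

```text
t 1.82 [465.7 330.4  54.2] [-3.1371e+00 -1.9000e-03  2.8881e+00] [-0.3  0.5  0.7] w 85.4
[-0.0023  0.0005 -0.0026]
```

View pics/w2.png

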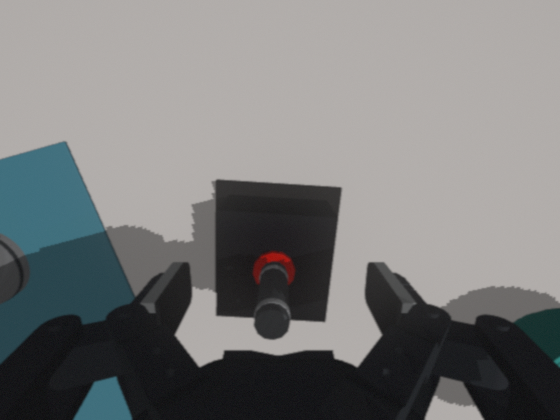

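The handle top is at (272,321), between the jaws. I check it by ray.

```bash
python3 - <<'E'
from h import *
s=read_state(); a=pt('wrist',272,320.5,94,s);b=pt('wrist',274,271,48,s);print(a,b)
print(shift([a[0],a[1],56]),shift([b[0],b[1],56]),s['eef_pos'])
E
```

```text
[468.24578239 326.3554522   94.        ] [469.82441554 325.88647669  48.        ]
[-0.0034 -0.0028 -0.0026] [-0.005  -0.0028 -0.0026] [465.64222981 329.8738649   53.42352884]
```

Call:
{"method": "move_arm", "body": {"series": [[[-0.004, -0.0026, -0.002], 0], [[-0.004, -0.0026, -0.002], 0]]}}

```text
clock: 2.12
eef_pos: [469.8, 326.6, 56.6]
tool_rot: [-3.138, -0.001, 2.887]
force: [0.8, 0.4, -0.7]
width: 85.5
```

Call:
{"method": "move_arm", "body": {"series": [[[0, 0, 0], 0], [[0, 0, 0], 0], [[0, 0, 0], 0], [[0, 0, 0], 0], [[0, 0, 0], 0]], "claw": 0}}

```text
clock: 2.75
eef_pos: [469.9, 326.7, 56.8]
tool_rot: [-3.138, -0.001, 2.887]
force: [-0.6, 0.1, 3.1]
width: 13.5
```

```bash
python3 - <<'E'
from look import *
s,i=look('w3'); print(s['torque'])
E
```

```text
t 2.75 [469.9 326.7  56.8] [-3.1379e+00 -8.0000e-04  2.8874e+00] [-0.6  0.1  3.1] w 13.5
[-0.03317584  0.1013945  -0.03906759]
```

The gauge is gripped. I lift it straight up.

Call:
{"method": "move_arm", "body": {"series": [[[0, 0, -0.02], 0], [[0, 0, -0.05], 0], [[0, 0, -0.09], 0], [[0, 0, -0.1], 0]]}}

```text
clock: 3.3
eef_pos: [471.2, 327.9, 159.0]
tool_rot: [-3.141, 0.002, 2.887]
force: [-0.3, -0.0, -0.4]
width: 13.5
```

```bash
python3 - <<'E'
from look import *
s,i=look('w4'); print(s['torque'],s['force'])
print(shift([474,120,125]))
E
```

```text
t 3.3 [471.2 327.9 159. ] [-3.1410e+00  1.8000e-03  2.8874e+00] [-0.3 -0.  -0.4] w 13.5
[-0.00855264  0.02681548 -0.00488519] [-0.32342308 -0.00187955 -0.38762904]
[-0.0551 -0.2003  0.0342]
```

Call:
{"method": "move_arm", "body": {"series": [[[-0.014, -0.05, 0.0], -0.127], [[-0.028, -0.1, 0.01], -0.254], [[-0.042, -0.15, 0.02], -0.254], [[-0.0551, -0.2003, 0.034], -0.254], [[-0.0551, -0.2003, 0.034], -0.254]]}}

```text
clock: 3.98
eef_pos: [471.9, 114.0, 123.1]
tool_rot: [-3.136, -0.005, 3.133]
force: [-0.1, 0.3, -1.1]
width: 13.1
```

```bash
cat >> look.py <<'E'
def hole(s,i,near):
    "ring rim centre at z=53 from the pink disc; hole from dark blob inside"
    b,g,r=[i[...,k].astype(int) for k in range(3)]
    m=((r>g+8)&(r>60)&(r-b>8)).astype(np.uint8)
    m=cv2.morphologyEx(m,cv2.MORPH_OPEN,np.ones((3,3)))
    cs,_=cv2.findContours(m,cv2.RETR_CCOMP,cv2.CHAIN_APPROX_NONE)
    for c in cs:
        if len(c)<20: continue
        (u,v),ax,an=cv2.fitEllipse(c)
        X=pt('wrist',u,v,53,s); 
        f,cx,cy,P=cam('wrist',s); d=P[:3,:3].T@(X-P[:3,3])
        if np.linalg.norm(X[:2]-near)<60: print('ell px',round(u,1),round(v,1),np.round(ax,1),'mm',np.round(np.array(ax)*d[2]/f,1),'at',X.round(1))
E
python3 - <<'E'
from look import *
s,i=look('w5'); hole(s,i,(434,122))
print('tip px',px('wrist',s['eef_pos']-[0,0,43],s))
E
```

```text
t 3.98 [471.9 114.  123.1] [-3.1361 -0.0046  3.1332] [-0.1  0.3 -1.1] w 13.1
ell px 278.2 249.4 [17.3 30.1] mm [13.5 23.3] at [491.1 113.1  53. ]
ell px 290.8 177.8 [65.5 66.1] mm [47.4 47.9] at [435.3 122.6  53. ]
tip px [279.16830807 238.56174569]
```

View pics/w5.png

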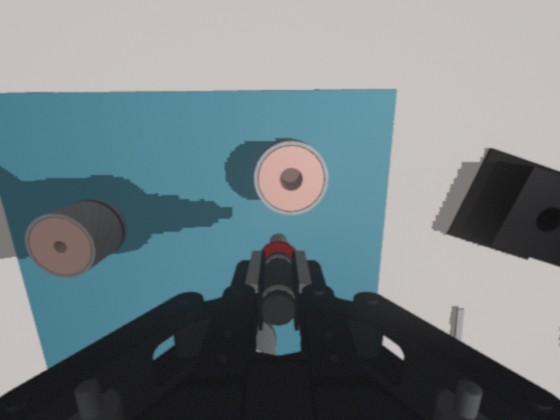

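The gauge hangs at (278,237). The near ring's channel is at (291,178) and looks wide. The left ring's channel is at (60,246) and looks narrow.

```bash
cat >> look.py <<'E'
def chan(s,i,u,v,k=34):
    "channel: dark round blob near u,v in the pink face"
    g=cv2.GaussianBlur(i[...,2],(3,3),0); u0,v0=int(u)-k//2,int(v)-k//2
    p=g[v0:v0+k,u0:u0+k]; t,_=cv2.threshold(p,0,255,cv2.THRESH_OTSU)
    B=[(c,st) for c,st in blobs(p<t,20) if st[0]>0 and st[1]>0 and st[0]+st[2]<k and st[1]+st[3]<k]
    c,st=max(B,key=lambda q:q[1][4]); uu,vv=st[0]+(st[2]-1)/2+u0,st[1]+(st[3]-1)/2+v0
    X=pt('wrist',uu,vv,53,s); f,cx,cy,P=cam('wrist',s); d=(P[:3,:3].T@(X-P[:3,3]))[2]
    print('chan px',uu,vv,'size',st[2:],'diam mm',np.round(np.array(st[2:4])*d/f,1),'area-diam',round(np.sqrt(st[4]*4/np.pi)*d/f,1),'at',X.round(1)); return X
E
python3 - <<'E'
from look import *
s=read_state(); i=cv2.imread('pics/w5.png')
X=chan(s,i,291,178); chan(s,i,60,246)
# tip of gauge in image: bright gray columns above collar
g=cv2.cvtColor(i,6); print(g[228:244:1,268:290:2])
E
```

```text
chan px 291.0 179.0 size [ 23  23 408] diam mm [16.7 16.7] area-diam 16.6 at [437.3 126.2  53. ]
chan px 60.0 246.5 size [ 13  12 121] diam mm [10.1  9.3] area-diam 9.7 at [489.7 -53.2  53. ]
[[128 129 128 129 129 129 128 129 128 129 128]
 [129 128 128 128 128 128 130 129 129 129 130]
 [129 129 128 128 130 128 129 129 129 129 129]
 [129 129 128 128 129 128 129 129 129 128 129]
 [129 129 129 127 125 121 125 128 129 129 129]
 [128 128 128 121 110 102 112 121 128 129 128]
 [129 128 122 101  86  83  89 102 123 127 128]
 [129 128 109  80  74  78  79  89 113 127 129]
 [127 122  93  75  75  78  81  86 101 122 128]
 [127 110  80  74  75  78  82  87  95 118 127]
 [125  99  76  76  77  77  82  89  92 114 127]
 [125  96  73  75  75  76  81  88  94 107 125]
 [124  91  73  72  69  70  74  82  91 102 125]
 [123  83  69  64  59  61  62  69  80  95 121]
 [115  77  61  57  56  56  56  56  62  73 108]
 [ 92  64  56  59  60  61  58  56  55  57  85]]
```

Visually, the near ring is about 16.7 mm (wide) and the left one about 10 mm (tight), so the third should be the right one. The gauge will confirm this. The arm had not settled when that picture was taken, so I take it again.

```bash
python3 - <<'E'
from look import *
for k in range(2):
    s,i=look('w6'); X=chan(s,i,291,175,36)
print(s['qd'].round(3)); print('shift', shift([X[0],X[1],105],s))
print('tip px',px('wrist',s['eef_pos']-[0,0,43],s))
E
```

```text
t 4.03 [472.8 117.4 123.7] [-3.1387e+00 -2.3000e-03  3.1369e+00] [-0.1  0.7 -0.9] w 13.2
chan px 286.0 177.5 size [ 23  22 403] diam mm [16.7 16. ] area-diam 16.5 at [436.2 122.5  53. ]
t 4.08 [473.4 119.5 124.2] [-3.1402e+00 -8.0000e-04  3.1399e+00] [ 0.4  0.4 -0.7] w 13.7Traceback (most recent call last):
  File "<stdin>", line 3, in <module>
  File "look.py", line 23, in chan
    c,st=max(B,key=lambda q:q[1][4]); uu,vv=st[0]+(st[2]-1)/2+u0,st[1]+(st[3]-1)/2+v0
         ~~~^^^^^^^^^^^^^^^^^^^^^^^^
ValueError: max() iterable argument is empty
```

```bash
python3 - <<'E'
from look import *
look('w7'); s,i=look('w7'); X=chan(s,i,*px('wrist',[435.9,122.6,53],s),36)
print(s['qd'].round(3)); print('shift', shift([X[0],X[1],105],s))
E
```

```text
t 4.12 [473.7 120.8 124.5] [-3.1409e+00  2.0000e-04 -3.1412e+00] [-0.3 -0.1 -0.6] w 13.6
t 4.17 [473.9 121.4 124.8] [-3.1412e+00  8.0000e-04 -3.1400e+00] [0.6 1.2 0.1] w 13.3
chan px 281.0 175.5 size [ 23  22 403] diam mm [16.8 16. ] area-diam 16.5 at [436.1 122.9  53. ]
[-0.013 -0.006 -0.001 -0.006  0.002  0.003  0.001]
shift [0.0378 0.0016 0.0198]
```

Call:
{"method": "move_arm", "body": {"series": [[[0.0378, 0.0016, 0.0], 0], [[0.0378, 0.0016, 0.0198], 0], [[0.0378, 0.0016, 0.0198], 0], [[0.0378, 0.0016, 0.0198], 0], [[0.0378, 0.0016, 0.0198], 0]]}}

```text
clock: 4.85
eef_pos: [436.9, 123.5, 105.6]
tool_rot: [3.142, 0.002, -3.139]
force: [0.2, 0.1, -0.9]
width: 13.5
```

```bash
python3 - <<'E'
from look import *
s,i=look('w8'); print(shift([436.1,122.9,80],s),s['torque'].round(2),px('wrist',[436.1,122.9,53],s))
E
```

```text
t 4.85 [436.9 123.5 105.6] [ 3.1415e+00  2.4000e-03 -3.1392e+00] [ 0.2  0.1 -0.9] w 13.5
[ 0.0008 -0.0006  0.0256] [-0.06  0.02 -0.04] [277.90220698 232.16261976]
```

View pics/w8.png

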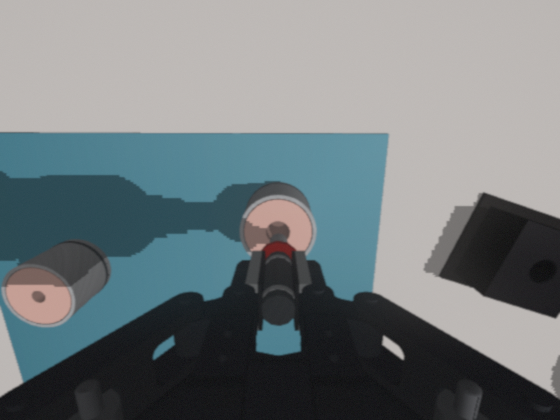

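The gauge is lined up over the near ring's channel at (278,232). I lower it in small steps.

Call:
{"method": "move_arm", "body": {"series": [[[0.0008, -0.0006, 0.008], 0], [[0.0008, -0.0006, 0.011], 0], [[0.0008, -0.0006, 0.013], 0], [[0.0008, -0.0006, 0.015], 0]]}}

```text
clock: 5.4
eef_pos: [436.0, 122.8, 90.4]
tool_rot: [-3.142, 0.002, -3.139]
force: [0.0, 0.6, -1.3]
width: 13.3
```

Call:
{"method": "move_arm", "body": {"series": [[[0, 0, 0.003], 0], [[0, 0, 0.005], 0], [[0, 0, 0.007], 0], [[0, 0, 0.009], 0]]}}

```text
clock: 5.9
eef_pos: [436.0, 122.8, 81.3]
tool_rot: [3.142, 0.002, -3.139]
force: [0.3, -1.4, -0.8]
width: 13.5
```

Call:
{"method": "move_arm", "body": {"series": [[[0, 0, 0.001], 0], [[0, 0, 0.002], 0], [[0, 0, 0.003], 0]]}}

```text
clock: 6.28
eef_pos: [436.1, 122.8, 78.3]
tool_rot: [3.142, 0.002, -3.139]
force: [-0.2, 0.0, -0.3]
width: 13.5
```

Call:
{"method": "move_arm", "body": {"series": [[[0, 0, 0.001], 0], [[0, 0, 0.002], 0], [[0, 0, 0.003], 0]]}}

```text
clock: 6.65
eef_pos: [435.9, 122.8, 75.2]
tool_rot: [-3.142, 0.002, -3.139]
force: [-0.4, 0.9, -0.3]
width: 13.5
```

Call:
{"method": "move_arm", "body": {"series": [[[0, 0, 0.001], 0], [[0, 0, 0.002], 0], [[0, 0, 0.003], 0]]}}

```text
clock: 7.02
eef_pos: [435.8, 122.8, 72.1]
tool_rot: [-3.142, 0.002, -3.139]
force: [0.2, 0.4, 0.2]
width: 13.4
```

No contact with the step well inside, so the near ring is too wide. On to the left ring.

Call:
{"method": "move_arm", "body": {"series": [[[0, 0, -0.03], 0], [[0, 0, -0.055], 0], [[-0.02, -0.04, -0.06], 0], [[-0.045, -0.09, -0.06], 0], [[-0.07, -0.14, -0.055], 0]]}}

```text
clock: 7.65
eef_pos: [507.5, -18.4, 127.8]
tool_rot: [3.142, 0.004, -3.138]
force: [1.0, 0.2, -1.1]
width: 13.8
```

Call:
{"method": "move_arm", "body": {"series": [[[-0.02, -0.037, 0.002], 0], [[-0.022, -0.037, 0.003], 0], [[-0.022, -0.037, 0.003], 0], [[-0.022, -0.037, 0.003], 0]]}}

```text
clock: 8.15
eef_pos: [529.1, -53.8, 124.8]
tool_rot: [3.141, 0.003, -3.136]
force: [0.1, -0.6, -0.9]
width: 13.9
```

```bash
python3 - <<'E'
from look import *
s,i=look('w9'); hole(s,i,(488,-54)); X=chan(s,i,*px('wrist',[487,-54.5,53],s),32)
print('shift', shift([X[0],X[1],105],s),s['qd'].round(3).max())
hole(s,i,(606,82))
E
```

```text
t 8.15 [529.1 -53.8 124.8] [ 3.1408  0.0035 -3.1362] [ 0.1 -0.6 -0.9] w 13.9
ell px 274.1 169.3 [66.  66.2] mm [47.7 47.9] at [487.  -57.4  53. ]
chan px 274.5 170.5 size [ 14  14 143] diam mm [10.1 10.1] area-diam 9.8 at [487.9 -57.1  53. ]
shift [ 0.0413 -0.0031  0.0197] 0.003
ell px 442.1 310.4 [41.9 55.5] mm [35.1 46.5] at [604.   83.6  53. ]
```

Call:
{"method": "move_arm", "body": {"series": [[[0.0413, -0.0031, 0.01], 0], [[0.0413, -0.0031, 0.02], 0], [[0.0413, -0.0031, 0.024], 0], [[0.0413, -0.0031, 0.026], 0], [[0.0413, -0.0031, 0.026], 0]]}}

```text
clock: 8.82
eef_pos: [488.7, -56.9, 98.8]
tool_rot: [3.141, 0.004, -3.136]
force: [0.2, 0.4, -1.3]
width: 13.7
```

Call:
{"method": "move_arm", "body": {"series": [[[0, 0, 0.0007], 0], [[0, 0, 0.0014], 0], [[0, 0, 0.002], 0]]}}

```text
clock: 9.2
eef_pos: [488.8, -56.9, 96.8]
tool_rot: [3.141, 0.005, -3.136]
force: [-0.1, -0.7, -1.5]
width: 13.4
```

Call:
{"method": "move_arm", "body": {"series": [[[0, 0, 0.0007], 0], [[0, 0, 0.0013], 0]]}}

```text
clock: 9.45
eef_pos: [488.9, -56.9, 95.6]
tool_rot: [3.141, 0.005, -3.136]
force: [-0.3, 0.0, 4.0]
width: 13.4
```

Call:
{"method": "move_arm", "body": {"series": [[[0.001, 0, 0.0], 0], [[0.001, 0, 0.0005], 0]]}}

```text
clock: 9.7
eef_pos: [488.3, -57.0, 95.4]
tool_rot: [3.141, 0.006, -3.136]
force: [-1.0, 0.4, 6.6]
width: 13.6
```

Call:
{"method": "move_arm", "body": {"series": [[[0, 0, 0.0005], 0], [[0, 0, 0.001], 0]]}}

```text
clock: 9.95
eef_pos: [488.5, -57.0, 95.2]
tool_rot: [3.141, 0.006, -3.136]
force: [-2.1, 0.4, 12.1]
width: 13.5
```

It stops within about 1 mm at 12 N, so this ring is too tight. Now the third.

Call:
{"method": "move_arm", "body": {"series": [[[0, 0, -0.02], 0], [[-0.02, 0.01, -0.03], 0], [[-0.06, 0.045, -0.03], 0], [[-0.1, 0.085, -0.03], 0], [[-0.14, 0.125, -0.03], 0]]}}

```text
clock: 10.58
eef_pos: [628.3, 69.8, 125.8]
tool_rot: [-3.142, 0.006, -3.136]
force: [1.0, -0.8, -0.7]
width: 13.4
```

Call:
{"method": "move_arm", "body": {"series": [[[-0.018, 0.016, 0.0], 0], [[-0.018, 0.016, 0.0], 0], [[-0.018, 0.016, 0.0], 0], [[-0.018, 0.016, 0.0], 0]]}}

```text
clock: 11.08
eef_pos: [645.2, 84.0, 125.8]
tool_rot: [-3.14, 0.004, -3.138]
force: [-0.5, -0.4, -0.5]
width: 13.7
```

```bash
python3 - <<'E'
from look import *
s,i=look('w10'); hole(s,i,(606,84)); X=chan(s,i,*px('wrist',[606,84,53],s),34)
print('shift', shift([X[0],X[1],101],s),abs(s['qd']).max().round(3))
E
```

```text
t 11.07 [645.2  84.  125.8] [-3.1404  0.0043 -3.1382] [-0.5 -0.4 -0.5] w 13.7
ell px 276.2 175.6 [65.2 65.2] mm [47.7 47.7] at [608.   81.8  53. ]
chan px 276.5 177.0 size [ 18  17 246] diam mm [13.2 12.5] area-diam 13.0 at [609.   82.1  53. ]
shift [ 0.0363 -0.0018  0.0247] 0.009
```

Call:
{"method": "move_arm", "body": {"series": [[[0.0363, -0.0018, 0.01], 0], [[0.0363, -0.0018, 0.022], 0], [[0.0363, -0.0018, 0.0247], 0], [[0.0363, -0.0018, 0.0247], 0], [[0.0363, -0.0018, 0.0247], 0]]}}

```text
clock: 11.75
eef_pos: [610.2, 82.3, 101.5]
tool_rot: [-3.141, 0.006, -3.138]
force: [-0.1, -0.4, -0.7]
width: 13.7
```

```bash
python3 - <<'E'
from look import *
s=read_state(); print(s['eef_pos'],shift([609,82.1,95],s),abs(s['qd']).max())
E
```

```text
[610.2153409   82.33220266 101.4938463 ] [ 0.0013 -0.0002  0.0065] 0.004647705239285575
```

Call:
{"method": "move_arm", "body": {"series": [[[0.0015, -0.0002, 0.0015], 0], [[0.0015, -0.0002, 0.003], 0], [[0.0015, -0.0002, 0.0045], 0], [[0.0015, -0.0002, 0.0055], 0]]}}

```text
clock: 12.25
eef_pos: [608.7, 82.1, 95.8]
tool_rot: [-3.141, 0.006, -3.138]
force: [1.1, -0.4, -1.3]
width: 13.9
```

Call:
{"method": "move_arm", "body": {"series": [[[0, 0, 0.0007], 0], [[0, 0, 0.0014], 0], [[0, 0, 0.002], 0]]}}

```text
clock: 12.62
eef_pos: [608.6, 82.2, 93.9]
tool_rot: [-3.141, 0.006, -3.138]
force: [-0.9, -0.7, 1.2]
width: 13.4
```

Call:
{"method": "move_arm", "body": {"series": [[[0, 0, 0.0007], 0], [[0, 0, 0.0013], 0]]}}

```text
clock: 12.88
eef_pos: [608.4, 82.2, 92.4]
tool_rot: [-3.141, 0.005, -3.138]
force: [-1.0, 0.5, -1.2]
width: 13.7
```

Call:
{"method": "move_arm", "body": {"series": [[[-0.0004, 0, 0.001], 0], [[-0.0004, 0, 0.002], 0], [[-0.0004, 0, 0.003], 0], [[-0.0004, 0, 0.004], 0]]}}

```text
clock: 13.38
eef_pos: [608.8, 82.2, 88.4]
tool_rot: [-3.141, 0.005, -3.138]
force: [-1.3, 0.1, -1.1]
width: 13.4
```

Call:
{"method": "move_arm", "body": {"series": [[[0, 0, 0.001], 0], [[0, 0, 0.002], 0], [[0, 0, 0.003], 0], [[0, 0, 0.004], 0]]}}

```text
clock: 13.88
eef_pos: [608.8, 82.2, 84.3]
tool_rot: [-3.141, 0.005, -3.138]
force: [0.4, 0.7, -0.5]
width: 13.7
```

Call:
{"method": "move_arm", "body": {"series": [[[0, 0, 0.0007], 0], [[0, 0, 0.0014], 0], [[0, 0, 0.002], 0]]}}

```text
clock: 14.25
eef_pos: [608.8, 82.2, 82.3]
tool_rot: [-3.141, 0.005, -3.138]
force: [-1.0, 0.7, 0.0]
width: 13.4
```

Call:
{"method": "move_arm", "body": {"series": [[[0, 0, 0.0006], 0], [[0, 0, 0.0012], 0], [[0, 0, 0.0018], 0]]}}

```text
clock: 14.62
eef_pos: [608.9, 82.2, 80.4]
tool_rot: [-3.141, 0.005, -3.138]
force: [-0.4, -0.3, -0.4]
width: 13.6
```

Call:
{"method": "move_arm", "body": {"series": [[[0, 0, 0.0005], 0], [[0, 0, 0.001], 0]]}}

```text
clock: 14.88
eef_pos: [608.9, 82.2, 79.4]
tool_rot: [-3.141, 0.005, -3.138]
force: [-0.6, 0.1, -0.0]
width: 13.4
```

Call:
{"method": "move_arm", "body": {"series": [[[0, 0, 0.0005], 0], [[0, 0, 0.001], 0]]}}

```text
clock: 15.12
eef_pos: [609.0, 82.2, 78.7]
tool_rot: [-3.141, 0.006, -3.138]
force: [-1.7, 0.9, 4.3]
width: 13.1
```

Call:
{"method": "move_arm", "body": {"series": [[[0, 0, 0.0005], 0], [[0, 0, 0.001], 0]]}}

```text
clock: 15.38
eef_pos: [609.0, 82.2, 78.5]
tool_rot: [-3.141, 0.006, -3.138]
force: [-2.2, -0.6, 9.4]
width: 14.1
```

```bash
python3 - <<'E'
from look import *
s,i=look('w11'); print(s['force'],s['torque'])
E
```

```text
t 15.38 [609.   82.2  78.5] [-3.141   0.0058 -3.1382] [-2.2 -0.6  9.4] w 14.1
[-2.1862465  -0.64635799  9.44114577] [-0.06479006  0.74614688  0.00220362]
```

The third ring fits: the go end is fully in and the step is stopped at 17 mm depth with 9 N. I ease off and release.

Call:
{"method": "move_arm", "body": {"series": [[[0, 0, -0.0012], 0], [[0, 0, -0.0012], 0]]}}

```text
clock: 15.68
eef_pos: [609.0, 82.2, 79.5]
tool_rot: [-3.141, 0.006, -3.138]
force: [-0.1, 0.4, 0.7]
width: 13.2
```

Call:
{"method": "move_arm", "body": {"series": [[[0, 0, 0], 0], [[0, 0, 0], 0], [[0, 0, 0], 0]], "claw": 0.6}}

```text
clock: 16.05
eef_pos: [609.2, 82.2, 79.5]
tool_rot: [-3.141, 0.006, -3.138]
force: [-1.1, -0.8, 0.6]
width: 51.5
```

Call:
{"method": "move_arm", "body": {"series": [[[0, 0, -0.02], 0], [[0, 0, -0.05], 0], [[0, 0, -0.09], 0], [[0, 0, -0.09], 0]], "claw": 1}}

```text
clock: 16.55
eef_pos: [611.2, 82.7, 172.9]
tool_rot: [3.141, 0.013, -3.138]
force: [-0.2, -0.3, 0.0]
width: 85.6
```

```bash
python3 - <<'E'
from look import *
s,i=look('w12'); t=get_image('top'); c=get_image('scene')
cv2.imwrite('pics/c12.png',np.hstack([cv2.resize(i,(400,300)),cv2.resize(c[150:255,220:360],(400,300))]))
print('to tight ring', shift([487.9,-57.1,150],s),'wide',shift([436.1,122.9,150],s))
E
```

```text
t 16.55 [611.2  82.7 172.9] [ 3.141   0.0131 -3.1385] [-0.2 -0.3  0. ] w 85.6
to tight ring [ 0.124  -0.1394  0.0212] wide [0.1752 0.0407 0.0206]
```

View pics/c12.png

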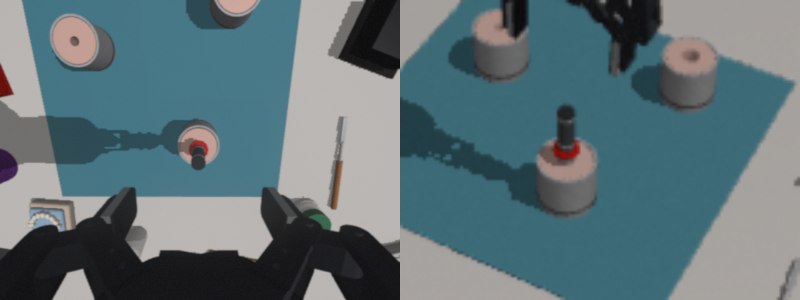

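The gauge stands upright and free in the third ring. Its handle is at (197,155) in the left half and (567,120) in the right. Next comes the tight ring. I rotate the jaws toward the tray's x axis on the way.

Call:
{"method": "move_arm", "body": {"series": [[[0.03, -0.034, 0.0], 0.17], [[0.06, -0.07, 0.0], 0.34], [[0.09, -0.1, 0.0], 0.51], [[0.124, -0.1394, 0.005], 0.68], [[0.124, -0.1394, 0.021], 0.85]]}}

```text
clock: 17.32
eef_pos: [481.1, -61.5, 146.8]
tool_rot: [-3.141, 0.003, 2.283]
force: [-0.2, 0.8, 0.2]
width: 85.3
```

Call:
{"method": "move_arm", "body": {"series": [[[0.0, 0.0, 0.0], 0.17], [[0, 0, 0.0], 0.34], [[0, 0, 0.0], 0.52], [[0, 0, 0], 0.52], [[0, 0, 0], 0.52]]}}

```text
clock: 17.95
eef_pos: [480.7, -61.3, 146.2]
tool_rot: [-3.141, 0.003, 1.766]
force: [-0.8, -0.1, 0.3]
width: 85.5
```

```bash
python3 - <<'E'
from look import *
s,i=look('w13'); print(s['qpos'].round(2)); hole(s,i,(487,-57))
print('above',shift([487,-57.4,120],s),'down',shift([487,-57.4,16],s))
E
```

```text
t 17.95 [480.7 -61.3 146.2] [-3.1413e+00  2.6000e-03  1.7661e+00] [-0.8 -0.1  0.3] w 85.5
[-0.13  0.54  0.28  2.06 -0.27  0.57  0.54]
ell px 287.9 211.4 [55.4 57.6] mm [46.  47.8] at [487.8 -56.4  53. ]
above [0.0027 0.007  0.0262] down [0.003  0.007  0.1302]
```

Call:
{"method": "move_arm", "body": {"series": [[[0.003, 0.007, 0.02], 0], [[0.003, 0.007, 0.05], 0], [[0.003, 0.007, 0.09], 0], [[0.003, 0.007, 0.12], 0], [[0.003, 0.007, 0.13], 0]]}}

```text
clock: 18.62
eef_pos: [486.1, -57.4, 14.9]
tool_rot: [-3.139, 0.001, 1.766]
force: [-0.8, -0.3, 0.0]
width: 85.5
```

Call:
{"method": "move_arm", "body": {"series": [[[0, 0, 0], 0], [[0, 0, 0], 0], [[0, 0, 0], 0], [[0, 0, 0], 0]], "claw": 0}}

```text
clock: 19.12
eef_pos: [486.9, -57.5, 16.0]
tool_rot: [-3.141, 0.002, 1.766]
force: [-0.6, -0.5, 6.8]
width: 53.2
```

```bash
python3 - <<'E'
from look import *
s=read_state(); print(s['eef_pos'],s['width'],s['force'],s['torque'])
ty=np.array([-.199,.98,0]); c=np.array([492.5,-311,0])
for k in(-50,50): print(k,c+k*ty, shift((c+k*ty)+[0,0,100],s))
E
```

```text
[486.90813696 -57.50024609  16.0410263 ] 53.172956448950174 [-0.60684755 -0.47131444  6.79774926] [-0.08636293  0.1480362  -0.0913429 ]
-50 [ 502.45 -360.      0.  ] [-0.2999 -0.0436 -0.0834]
50 [ 482.55 -262.      0.  ] [-0.1999 -0.0441 -0.0836]
```

Call:
{"method": "move_arm", "body": {"series": [[[0, 0, -0.03], 0], [[0, 0, -0.065], 0], [[-0.03, -0.004, -0.084], 0], [[-0.08, -0.011, -0.084], 0], [[-0.13, -0.019, -0.084], 0]]}}

```text
clock: 19.75
eef_pos: [494.0, -189.3, 101.0]
tool_rot: [3.141, 0.002, 1.768]
force: [1.1, -0.4, -2.7]
width: 53.1
```

Call:
{"method": "move_arm", "body": {"series": [[[-0.05, -0.007, 0], 0], [[-0.1, -0.015, 0], 0], [[-0.15, -0.022, 0], 0], [[-0.17, -0.0246, 0], 0], [[-0.17, -0.0246, 0], 0]]}}

```text
clock: 20.38
eef_pos: [502.4, -362.0, 101.2]
tool_rot: [3.141, 0.002, 1.766]
force: [-1.5, 1.3, -2.8]
width: 53.1
```

```bash
python3 - <<'E'
from look import *
s,i=look('w14'); print(shift([502.5,-360,17.5],s),s['torque'])
b,g,r=[i[...,k].astype(int) for k in range(3)]; 
cv2.imwrite('pics/c14.png',np.hstack([cv2.resize(i,(400,300)),cv2.resize(get_image('top')[210:315,360:500],(400,300))]))
E
```

```text
t 20.38 [ 502.4 -362.   101.2] [3.1413e+00 2.4000e-03 1.7661e+00] [-1.5  1.3 -2.8] w 53.1
[0.0021 0.0004 0.0837] [ 0.04607706  0.03332093 -0.01447049]
```

View pics/c14.png

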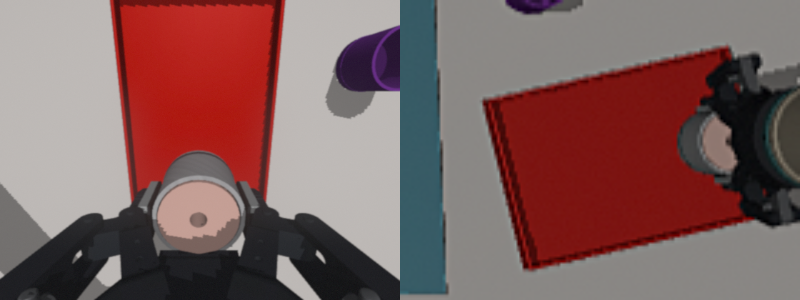

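The ring is centred between the tray walls. I lower it.

Call:
{"method": "move_arm", "body": {"series": [[[0.002, 0.0, 0.03], 0], [[0.002, 0.0, 0.06], 0], [[0.002, 0.0, 0.076], 0], [[0.002, 0.0, 0.081], 0], [[0.002, 0, 0.082], 0]]}}

```text
clock: 21.1
eef_pos: [503.3, -356.1, 19.4]
tool_rot: [3.141, -0.0, 1.77]
force: [-0.3, 0.3, -3.0]
width: 53.0
```

Call:
{"method": "move_arm", "body": {"series": [[[0, 0, 0.0008], 0], [[0, 0, 0.0016], 0]]}}

```text
clock: 21.35
eef_pos: [503.9, -356.5, 18.6]
tool_rot: [3.14, 0.001, 1.77]
force: [-0.2, 0.3, -2.6]
width: 53.4
```

Call:
{"method": "move_arm", "body": {"series": [[[0, 0, 0.0007], 0], [[0, 0, 0.0014], 0], [[0, 0, 0.002], 0]]}}

```text
clock: 21.72
eef_pos: [504.0, -356.6, 17.1]
tool_rot: [3.139, 0.001, 1.77]
force: [-1.5, 1.2, 6.5]
width: 53.3
```

```bash
python3 - <<'E'
from look import *
s=read_state(); print(s['eef_pos'],s['force'],s['torque'])
E
```

```text
[ 503.96108219 -356.59070573   17.13723767] [-1.47898139  1.24548876  6.50334638] [ 0.1929221   0.45922293 -0.029121  ]
```

Call:
{"method": "move_arm", "body": {"series": [[[0, 0, 0], 0], [[0, 0, 0], 0], [[0, 0, 0], 0]], "claw": 1}}

```text
clock: 22.1
eef_pos: [504.1, -356.7, 17.2]
tool_rot: [3.139, 0.001, 1.77]
force: [-0.2, 0.7, 0.4]
width: 85.0
```

Call:
{"method": "move_arm", "body": {"series": [[[0, 0, -0.03], 0], [[0, 0, -0.07], 0], [[0.02, 0.0, -0.11], 0], [[0.07, 0.004, -0.13], 0], [[0.12, 0.007, -0.13], 0]]}}

```text
clock: 22.72
eef_pos: [487.8, -237.2, 148.9]
tool_rot: [3.135, 0.003, 1.769]
force: [0.6, 0.5, -0.2]
width: 85.4
```

Call:
{"method": "move_arm", "body": {"series": [[[0.05, 0.003, 0], 0], [[0.1, 0.006, 0], 0], [[0.15, 0.009, 0], 0], [[0.2, 0.012, 0], 0], [[0.25, 0.015, 0], 0]]}}

```text
clock: 23.35
eef_pos: [453.1, 12.4, 148.4]
tool_rot: [3.134, 0.004, 1.769]
force: [1.0, -0.1, 0.9]
width: 85.6
```

Call:
{"method": "move_arm", "body": {"series": [[[0.05, 0.003, 0], 0], [[0.1, 0.006, 0], 0], [[0.1, 0.006, 0], 0], [[0.1, 0.006, 0], 0]]}}

```text
clock: 23.85
eef_pos: [439.4, 111.3, 148.1]
tool_rot: [3.134, 0.004, 1.769]
force: [0.2, -0.8, -1.4]
width: 85.2
```

```bash
python3 - <<'E'
from look import *
s,i=look('w15'); hole(s,i,(436,123)); X=(435.4,122.8)
print('down',shift([*X,16],s),s['qpos'].round(2))
E
```

```text
t 23.85 [439.4 111.3 148.1] [3.1343 0.004  1.7694] [ 0.2 -0.8 -1.4] w 85.2
ell px 276.5 199.9 [56.3 57.5] mm [46.6 47.6] at [436.1 123.5  53. ]
down [ 0.0126 -0.0026  0.1321] [-0.53  0.51  0.3   2.15 -0.29  0.52  0.19]
```

Call:
{"method": "move_arm", "body": {"series": [[[0.0128, -0.002, 0.02], 0], [[0.0128, -0.002, 0.05], 0], [[0.0128, -0.002, 0.09], 0], [[0.0128, -0.002, 0.12], 0], [[0.0128, -0.002, 0.132], 0]]}}

```text
clock: 24.52
eef_pos: [435.6, 119.9, 14.6]
tool_rot: [3.137, 0.005, 1.764]
force: [0.1, 0.0, -0.5]
width: 85.3
```

Call:
{"method": "move_arm", "body": {"series": [[[0, 0, 0], 0], [[0, 0, 0], 0], [[0, 0, 0], 0], [[0, 0, 0], 0]], "claw": 0}}

```text
clock: 25.02
eef_pos: [436.2, 119.3, 15.3]
tool_rot: [3.136, 0.005, 1.763]
force: [0.0, -1.8, 4.8]
width: 53.6
```

```bash
python3 - <<'E'
from look import *
s=read_state(); print(s['eef_pos'],s['width'],s['force'],s['tool_rot'])
print(shift([482,-259,100],s))
E
```

```text
[436.1633731  119.32714976  15.31872785] 53.59895266314274 [ 0.02145822 -1.84045431  4.79620781] [3.13569499 0.00521206 1.76287445]
[-0.3806 -0.0267 -0.0829]
```

Call:
{"method": "move_arm", "body": {"series": [[[0, 0, -0.03], 0], [[0, 0, -0.065], 0], [[-0.03, -0.002, -0.083], 0], [[-0.08, -0.0056, -0.083], 0], [[-0.13, -0.009, -0.083], 0]]}}

```text
clock: 25.65
eef_pos: [451.8, -10.1, 99.4]
tool_rot: [3.135, 0.005, 1.765]
force: [0.1, -0.1, -3.0]
width: 53.9
```

Call:
{"method": "move_arm", "body": {"series": [[[-0.05, -0.0035, 0], 0], [[-0.1, -0.007, 0], 0], [[-0.15, -0.0105, 0], 0], [[-0.2, -0.014, 0], 0], [[-0.25, -0.0177, 0], 0]]}}

```text
clock: 26.28
eef_pos: [482.6, -259.9, 100.3]
tool_rot: [3.135, 0.004, 1.765]
force: [0.4, 0.8, -2.6]
width: 53.5
```

Call:
{"method": "move_arm", "body": {"series": [[[0, 0, 0], 0], [[0, 0, 0], 0], [[0, 0, 0], 0]]}}

```text
clock: 26.65
eef_pos: [482.4, -257.9, 100.0]
tool_rot: [3.136, 0.002, 1.767]
force: [-0.2, 0.1, -3.3]
width: 53.7
```

```bash
python3 - <<'E'
from look import *
s,i=look('w16'); print(shift([482,-259,18.5],s),s['torque'])
cv2.imwrite('pics/c16.png',np.hstack([cv2.resize(i,(400,300)),cv2.resize(get_image('top')[210:315,360:500],(400,300))]))
E
```

```text
t 26.65 [ 482.4 -257.9  100. ] [3.1356e+00 1.9000e-03 1.7674e+00] [-0.2  0.1 -3.3] w 53.7
[-0.0009 -0.0011  0.0815] [-0.04678359  0.01527504 -0.01938675]
```

View pics/c16.png

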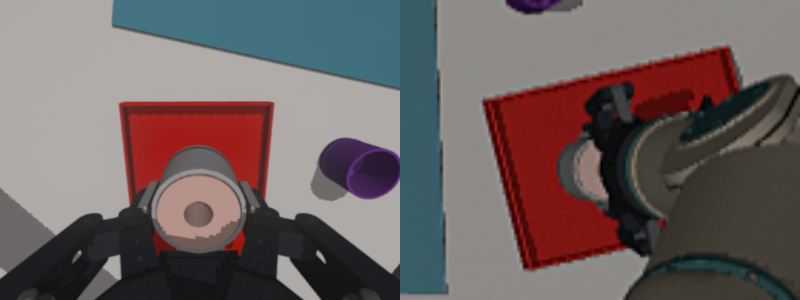

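The wide ring is held upright over the tray's near half, inside the walls. I lower it.

Call:
{"method": "move_arm", "body": {"series": [[[0, -0.001, 0.03], 0], [[0, -0.001, 0.06], 0], [[0, -0.001, 0.075], 0], [[0, -0.001, 0.08], 0], [[0, -0.001, 0.081], 0]]}}

```text
clock: 27.38
eef_pos: [482.6, -258.8, 19.6]
tool_rot: [3.135, 0.003, 1.768]
force: [0.3, 0.3, -2.5]
width: 53.6
```

Call:
{"method": "move_arm", "body": {"series": [[[0, 0, 0.0007], 0], [[0, 0, 0.0014], 0], [[0, 0, 0.002], 0]]}}

```text
clock: 27.75
eef_pos: [482.9, -258.9, 18.0]
tool_rot: [3.134, 0.004, 1.768]
force: [1.1, -0.4, -2.6]
width: 53.5
```

```bash
python3 - <<'E'
from look import *
s=read_state(); print(s['eef_pos'],s['force'],s['torque'])
E
```

```text
[ 482.86209656 -258.88728009   17.95429942] [ 1.05670755 -0.42859796 -2.59070727] [ 0.05435157  0.03541016 -0.01254862]
```

Call:
{"method": "move_arm", "body": {"series": [[[0, 0, 0.0007], 0], [[0, 0, 0.0014], 0], [[0, 0, 0.0019], 0]]}}

```text
clock: 28.12
eef_pos: [482.9, -258.9, 16.4]
tool_rot: [3.134, 0.004, 1.768]
force: [-1.4, 2.0, 5.0]
width: 53.6
```

Contact. I release and retreat.

Call:
{"method": "move_arm", "body": {"series": [[[0, 0, 0], 0], [[0, 0, 0], 0], [[0, 0, 0], 0]], "claw": 1}}

```text
clock: 28.5
eef_pos: [483.0, -259.0, 16.5]
tool_rot: [3.134, 0.004, 1.768]
force: [0.2, -0.2, 0.3]
width: 85.4
```

Call:
{"method": "move_arm", "body": {"series": [[[0, 0, -0.03], 0], [[0, 0, -0.07], 0], [[0, 0.0, -0.11], 0], [[0, 0, -0.15], 0], [[0, 0, -0.19], 0]]}}

```text
clock: 29.12
eef_pos: [481.3, -258.4, 207.8]
tool_rot: [3.134, 0.004, 1.767]
force: [0.6, 0.6, -0.1]
width: 85.3
```

Call:
{"method": "move_arm", "body": {"series": [[[0.05, 0, -0.02], 0], [[0.1, 0, -0.02], 0], [[0.15, 0, -0.02], 0], [[0.15, 0, -0.02], 0], [[0.15, 0, -0.02], 0]]}}

```text
clock: 29.75
eef_pos: [452.1, -111.7, 227.5]
tool_rot: [3.133, 0.005, 1.768]
force: [0.1, -1.0, 0.6]
width: 85.6
```

```bash
python3 - <<'E'
from look import *
s,i=look('w17'); c=get_image('scene')
cv2.imwrite('pics/c17.png',np.hstack([cv2.resize(i,(400,300)),cv2.resize(c[100:280,110:350],(400,300))]))
E
```

```text
t 29.75 [ 452.1 -111.7  227.5] [3.133  0.0046 1.7678] [ 0.1 -1.   0.6] w 85.6
```

View pics/c17.png

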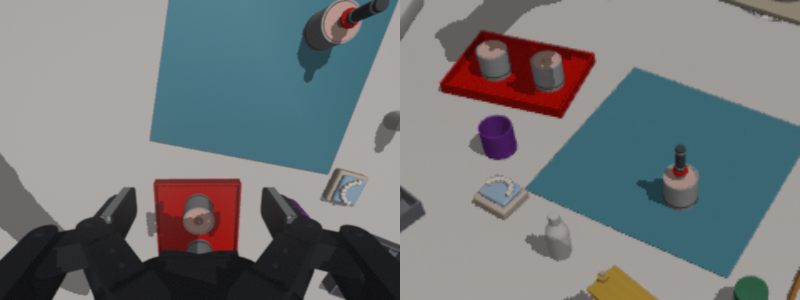

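Both rejects stand upright in the tray, at (493,60) and (547,70) in the right half. The gauge stands in the right ring at (680,170), and the bystanders are where they were.

```bash
python3 -c "
from cell import *
print(finish_job())"
```

```text
the job is handed in; nothing more can be done
None
```

The job is done and handed in at about 30 s on the robot's clock, well under the 70 s limit. `finish_job` reported no verdict.

I tried the gauge in all three rings:

| Ring | Position (x, y) | Seen channel width | What the gauge did |
|---|---|---|---|
| Too wide | (436, 123) | about 16.7 mm | went about 24 mm deep, step inside, no resistance; not pushed on to the collar |
| Too tight | (488, −57) | about 10 mm | stopped within about 1 mm, 12 N |
| Right one | (609, 82) | about 13 mm | go end fully in, step stopped at about 17 mm, 9 N |

- **Final state:** The gauge stands released and upright in the right ring, which I did not move on purpose. The other two rings stand upright side by side in the red tray.
- **Forces:** The highest force I saw pressing on a ring was about 12 N. Force was read at the end of each move.
- **Last check:** The last wrist and scene pictures show all of this, and the bystanders in view look undisturbed. The robot was touching nothing.
- **Disagreement:** One early hover reading of the gauge was about 3.5 mm off in y. The arm had probably not settled. I corrected it with a close look before gripping.

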